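# Box up the banded card boxes

## Robot

A 7-joint arm with a two-finger parallel gripper is mounted at the origin on the work surface. World frame = base frame: x ahead of the robot, y to its left, z up, the work surface at z = 0. Lengths are in m, angles in rad, forces in N, time in s.
With the tool pointing down it reaches from about 0.4 to 0.875 m from the base axis. Payload 6.5 kg.
Tool frame: the origin (TCP) lies midway between the tips of the shut fingers; the grasp point (between the pads) lies 19 mm behind it; z points along the fingers, y is the line along which they close (so a half turn about z gives the same grasp; the last joint's range is limited). The gripper opens to 85 mm and grips with 20 to 120 N. Pads are 22 mm wide; open, the fingers measure 114 mm over their backs; the gripper's body (76 mm by 85 mm) begins 54 mm behind the grasp point. The pads swing forward as they close: fully open they stand 13 mm farther back than shut.
Start: joints at [1.282, 0.536, -0.004, 1.538, 0.003, 1.067, -0.071], TCP at [0.144, -0.634, 0.231] pointing down, gripper open.
Joint ranges: [-2.7, 2.7], [-0.37, 2.16], [-1.27, 1.26], [0.24, 2.4], [-1.31, 4.45], [0.19, 1.91], [-2.76, 2.76]. Speed limits (rad/s): [2.39, 2.39, 3.14, 3.14, 3.14, 3.14, 3.14].

## Interface

Orientations are given as a unit quaternion [x, y, z, w].
In Python, from station import r, optics gives the robot as it stands.
- The arm moves only by the tool arm_command, never from a script. Its argument "motion" is a list of rows, each a list of 5 numbers: the shift along the world's x, y, z in mm, then the turn about the world's z in degrees, then the opening, from 0 (shut) to 1 (fully open). In form: [[x, y, z, roll, hand], ...]. A call has 1 to 8 rows; each row shifts and turns the commanded pose from where the row before left it; what a row does not reach is not made up. A row lasts 1/12 s, in which the tool goes at most 41.7 mm and 7.16 degrees, less where a joint would pass 70% of its speed; a pose out of reach is approached as far as the arm can. A call is refused whole if a number of a shift passes 41.7 or a number of a turn 7.16, either way. A call with a gripper value outside its range is refused whole. The fingers move at their own pace and stop on an object; "force" is the grip in N (left out, the last holds). Time passes only in rows, so rows that do not move let the fingers close. It gives the time, the measured TCP pose, the force, the opening and the grip force at its end, in the units of the state.
- r.state(): the state, without advancing time (a new reading comes with each control period).
- optics.grab_frame(name): name is "side" or "top"; returns the picture (480x640x3 uint8, red, green, blue); there is no depth.
- optics.camera_params(name): a dict with "fx", "fy", "cx", "cy" (pixels), "origin" and "orientation" of the camera in the world. Camera axes: x right, y up, looking along -z (the intrinsics and any distortion apply to the point x, -y, -z); pixel columns grow to the right and rows downward; lengths in m; the calibration is good to about 2 mm. A picture is of the moment at which its call begins. camera_params takes no time and is no camera call.
- r.sign_off(): hands the job in; it is judged then, once.
Trained networks look in the newest picture that a camera, given by its name, has taken for a name from the list of things; names that differ only in an ending like _2 or _b are one class to them, and where a whole thing is asked for, a point or a joint stands for the part that bears it (a point fixed in the world has none). Each returns a list of dicts, best first, with "confidence" (0 to 1); they miss things now and then, are a little off and sometimes report something else, mostly with a low value. They report only what shows in the picture. A call takes as long as a camera call. They do not tell look-alikes from the thing itself.
- optics.search_frame(camera, target): "point" ([row, column] in pixels, amid what is visible of it).
- optics.place_of(camera, target): "point" ([row, column] in pixels: a listed point, or the origin of a listed thing).
The state is a dict: "clock": time; "qpos": joint angles; "joint_velocities": joint speeds; "effort": joint torques, N m; "eef_pos": TCP position; "ee_rot": TCP orientation; "wrist_force": force on the tool from outside, world axes, zero at the start; "wrist_torque": the same for the moment, N m; "gripper_width": finger opening in m; "grasp_force": force on a finger pad.
Only numpy, scipy, OpenCV 4.12 (cv2) and the standard library are available. Lean on these libraries where they do the work, as an engineer would, in place of code of your own. Each camera call takes 0.05 s, during which the arm holds its last target. There are 200 camera calls.

## Task

Stop the banding machine with the push button on its deck, then move every finished card box from its catch tray into the plywood delivery box, lying flat side by side as they lie in the tray; they are thin card, so handle them gently and never squeeze or press one with more than 30 N. Then drop the loose lid into the mouth of the box and press it gently down, with no more than 40 N, until it snaps under both catches and lies level on its corner blocks; leave everything else on the counter where it stands.

Things in the scene. Friction and masses are not known exactly. Their poses are not given: they have to be found in the camera images.
- bander: grey desktop paper-banding machine with its steel catch tray, fixed. Origin on the counter under the centre of the tray; x along the tray's length (away from the robot at yaw 0), y from the tray towards the machine. The housing spans x -125 to +125 mm and begins at y = +167 mm; a short steel slide slopes from the deck down to y = +130 mm, 75 mm above the counter
- tray_floor (a point): centre of the catch tray's floor, 10 mm above the counter; inside 206 x 174 mm (x, y of the machine's frame); the lip round it stands only 10 mm above the floor
- deck (a point): point on the machine's flat deck, 120 mm above the counter, at x = 0, y = +180 mm in its frame; a white arch, top 250 mm above the counter, stands on the deck at y = +327 to +377 mm
- stop (a joint): travel of the machine's stop button: 0 released, 0.006 m fully down; about 5 N pushes it down and it springs back; less than 0.004 m does not count
- stop_top (a point): centre of the top of the round black stop button, 32 mm across, on the machine's deck; press straight down
- crate: open plywood delivery box, fixed on a non-slip mat; origin at the centre of its underside, x along its length. Outside 202 x 192 mm (x, y), inside 182 x 172 mm, walls 10 mm thick, floor top 5 mm above the origin, rim 64 mm above the counter; the top 8 mm of the walls are bevelled on the inside, 6 mm outwards
- crate_seat (a point): where the middle of the lid's underside lies when it is home: centre of the delivery box, 36 mm above its origin, level with the tops of the four 12 x 12 mm corner blocks that carry the lid
- catch_a (a point): spring roller catch in the middle of the delivery box's end wall at its x = -91 mm: a white roller that sticks 4 mm into the mouth, 50 mm above the box's origin. A lid merely laid in hangs with one or both ends up on the rollers, end about 18 mm too high; pressing on its middle or on the high end with 4 to 10 N snaps it under them
- catch_b (a point): the same roller catch in the opposite end wall, at x = +91 mm
- lid: loose drop-in plywood lid, 178 x 166 x 8 mm (its x, y, z), about 150 g, 2 mm smaller at each end and 3 mm at each side than the inside of the box, either way round; origin at the centre of its underside, z up; on top a wooden batten to grip it by, 90 x 16 mm (x, y), standing 24 mm above the panel, at its centre
- cardbox0: small kraft card box with a white paper band round its middle, 50 x 34 x 26 mm (its x, y, z), 40 to 75 g; origin at the centre of its underside, z up as it lies in the tray; thin card that crushes if the fingers squeeze or press it with more than 30 N a finger; absent in some runs
- cardbox1: small kraft card box with a white paper band round its middle, 50 x 34 x 26 mm (its x, y, z), 40 to 75 g; origin at the centre of its underside, z up as it lies in the tray; thin card that crushes if the fingers squeeze or press it with more than 30 N a finger; absent in some runs
- cardbox2: small kraft card box with a white paper band round its middle, 50 x 34 x 26 mm (its x, y, z), 40 to 75 g; origin at the centre of its underside, z up as it lies in the tray; thin card that crushes if the fingers squeeze or press it with more than 30 N a finger; absent in some runs
- cardbox3: small kraft card box with a white paper band round its middle, 50 x 34 x 26 mm (its x, y, z), 40 to 75 g; origin at the centre of its underside, z up as it lies in the tray; thin card that crushes if the fingers squeeze or press it with more than 30 N a finger; absent in some runs
- cardbox4: small kraft card box with a white paper band round its middle, 50 x 34 x 26 mm (its x, y, z), 40 to 75 g; origin at the centre of its underside, z up as it lies in the tray; thin card that crushes if the fingers squeeze or press it with more than 30 N a finger; absent in some runs
- cardbox5: small kraft card box with a white paper band round its middle, 50 x 34 x 26 mm (its x, y, z), 40 to 75 g; origin at the centre of its underside, z up as it lies in the tray; thin card that crushes if the fingers squeeze or press it with more than 30 N a finger; absent in some runs
- ink_bottle: ink jar, 40 mm across, 52 mm tall; origin at the centre of its underside; not part of the job, leave it where it stands
- pen_cup: dark steel pen cup, 72 mm across, 95 mm tall; origin at the centre of its underside; not part of the job, leave it where it stands
- notebooks: pile of notebooks, 105 x 148 x 33 mm; origin at the centre of its underside; not part of the job, leave it where it stands
- stapler: black stapler, 112 mm long (its y), 38 mm tall; origin at the centre of its underside; not part of the job, leave it where it stands
- stamp: wooden hand stamp, 34 mm across, 55 mm tall; origin at the centre of its underside; not part of the job, leave it where it stands
- tape_roll: roll of paper tape lying flat, 64 mm across, 18 mm tall; origin at the centre of its underside; not part of the job, leave it where it stands
- coasters: cork coasters, 92 mm across, 16 mm tall; origin at the centre of its underside; not part of the job, leave it where it stands
Mind the look-alikes: they are no part of the job. What is shaped like the cardbox1 but orange is not meant.

How it is judged:
By the outcome, as a careful person would: the job done as asked, in the order asked, and still so for the second after the job is handed in, with the robot touching nothing.
Of cardbox0, cardbox1, cardbox2, cardbox3, cardbox4, cardbox5 only 4 to 5 are there at a start; the rules pass over those that are not, and their reading is None.
At some moment in a run one of cardbox0, cardbox1, cardbox2, cardbox3, cardbox4, cardbox5, lid may be knocked a few centimetres aside while the robot is not near it.
It also fails if it takes over 210 s, if anything falls off the work surface, if the arm or the gripper's body presses on something with over 40 N, if the wrist force passes 120 N, or if a joint passes its speed limit or range.

## Working session

There is one attempt and no reset: what is moved stays moved. The work goes in short steps, Python scripts to look and compute and a tool call to move; the robot and the scene stay as the last step left them, time stands still between calls to the robot, and variables do not carry over. Pictures are saved under pics/ and viewed, at most 14 in all, crops included, and the job is handed in when it is done.

Besides the shell and the picture viewer there is one more tool, called after "Call:" by a JSON object that holds its "name" and its "arguments", one argument or row to a line. arm_command: Moves the arm, as the interface text tells. Its arguments: {"type":"object","properties":{"motion":{"type":"array"},"force":{"type":"number"}},"required":["motion"]}

```bash
ls; mkdir -p pics; python3 - <<'E'
from station import r, optics
import cv2
s=r.state(); print(s['clock'],s['eef_pos'],s['ee_rot'],s['gripper_width'])
for n in ("side","top"):
    im=optics.grab_frame(n); cv2.imwrite(f'pics/{n}0.png',im[:,:,::-1]); print(n,optics.camera_params(n))
E
```

```text
pics
0.0 [ 0.14345641 -0.63333689  0.23043347] [ 9.93796935e-01  1.11206743e-01 -1.49455408e-04 -8.30102814e-04] 0.08538075967761397
side {'fx': 576.6453371901858, 'fy': 576.6453371901858, 'cx': 322.4147181547598, 'cy': 234.80668788572024, 'origin': array([0.414311  , 1.22727295, 0.8607847 ]), 'orientation': array([-0.02244537,  0.48067139,  0.87480479, -0.05628318])}
top {'fx': 443.1670226490069, 'fy': 443.1670226490069, 'cx': 319.44858860503723, 'cy': 237.2896707306746, 'origin': array([0.39322776, 0.04025868, 1.04721803]), 'orientation': array([ 0.05824875, -0.05931707, -0.69412925,  0.71503367])}
```

View pics/top0.png

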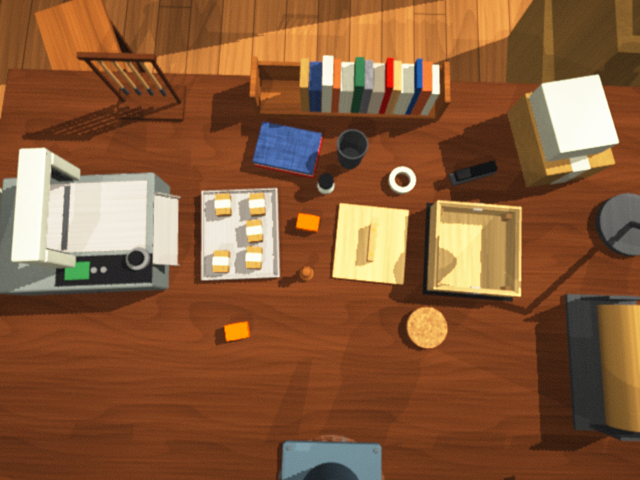

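View pics/side0.png

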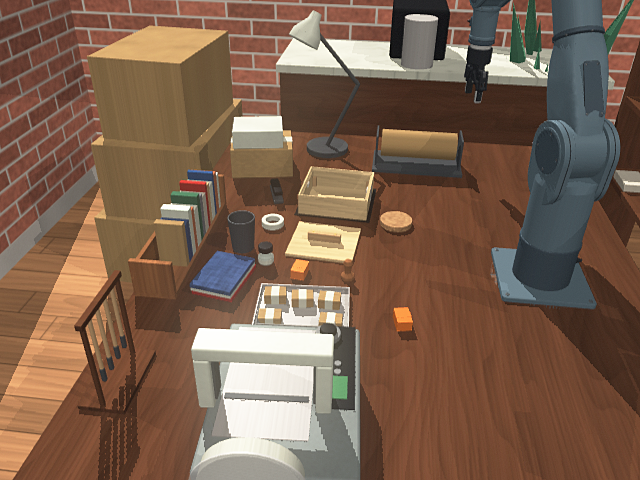

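The top view shows five banded kraft boxes in the tray at (row, col) (204,223), (204,257), (231,255), (258,254) and (262,221). The orange look-alikes at (222,308) and (331,236) are outside the tray. The button is at (258,137), the lid at (243,371) and the crate at (250,475). The side view shows the same layout and the arm is clear of the scene.

```bash
cat > h.py <<'E'
from station import r, optics
import numpy as np, cv2
from scipy.spatial.transform import Rotation as R
P={n:optics.camera_params(n) for n in ("side","top")}
def ray(n,p):
    c=P[n]; d=np.array([(p[1]-c['cx'])/c['fx'],-(p[0]-c['cy'])/c['fy'],-1.])
    return np.array(c['origin']),R.from_quat(c['orientation']).apply(d)
def plane(n,p,z):
    o,d=ray(n,p); return o+d*(z-o[2])/d[2]
def tri(pt,ps):
    (a,u),(b,v)=ray('top',pt),ray('side',ps)
    s=np.linalg.lstsq(np.c_[u,-v],b-a,rcond=None)[0]; x,y=a+u*s[0],b+v*s[1]
    return (x+y)/2,np.linalg.norm(x-y)
def proj(n,X):
    c=P[n]; q=R.from_quat(c['orientation']).inv().apply(np.array(X)-c['origin'])
    return np.array([c['cy']-c['fy']*q[1]/-q[2],c['cx']+c['fx']*q[0]/-q[2]])
E
python3 - <<'E'
from h import *
np.set_printoptions(precision=3,suppress=True)
for n in P: im=optics.grab_frame(n)
for t in ['stop_top','tray_floor','deck','crate','crate_seat','catch_a','catch_b','lid','bander','cardbox0']:
    a=optics.place_of('top',t); b=optics.place_of('side',t)
    print(t,[(np.round(x['point'],1),round(x['confidence'],2)) for x in a[:9]],'|',[(np.round(x['point'],1),round(x['confidence'],2)) for x in b[:9]])
    if a and b and t!='cardbox0': print('   ',*tri(a[0]['point'],b[0]['point']))
a=optics.grab_frame('top')[:,:,::-1]
cv2.imwrite('pics/c1.png',cv2.resize(a[180:350,190:390],None,fx=4,fy=3.5,interpolation=cv2.INTER_CUBIC))
E
```

```text
stop_top [(array([177. , 472.8]), 0.66)] | [(array([325.6, 328.7]), 0.47), (array([330.4, 294.3]), 0.33)]
    [ 0.722 -0.448 -0.519] 0.3477102613336413
tray_floor [(array([229.5, 241.6]), 0.82)] | [(array([317.5, 298.6]), 0.7), (array([314.1, 304.1]), 0.67)]
    [ 0.58   0.23  -0.006] 0.00682040313469682
deck [(array([228.6, 146.8]), 0.58)] | [(array([330.3, 294.9]), 0.67)]
    [0.556 0.409 0.117] 0.0023323558319508107
crate [(array([251.8, 466.9]), 0.68)] | [(array([198.2, 336.2]), 0.73)]
    [ 0.544 -0.307  0.014] 0.00233820385599288
crate_seat [(array([245.7, 477.6]), 0.76)] | [(array([264.4, 265. ]), 0.6), (array([187.4, 338.2]), 0.56), (array([325.5, 330.9]), 0.46)]
    [ 0.713 -0.457 -0.363] 0.1912597326972134
catch_a [(array([288.1, 477. ]), 0.82), (array([211.8, 478.8]), 0.63), (array([235.1, 256. ]), 0.38), (array([255.9, 255.1]), 0.23)] | [(array([191.7, 365. ]), 0.74), (array([187.1, 307.2]), 0.7)]
    [ 0.458 -0.32   0.036] 0.00255258570104496
catch_b [(array([288.1, 477. ]), 0.82), (array([211.8, 478.8]), 0.63), (array([235.1, 256. ]), 0.38), (array([255.9, 255.1]), 0.23
[... 218 characters left out ...]
3544540598079
bander [(array([232.1, 238.7]), 0.6), (array([183. , 403.1]), 0.22), (array([154.5, 288.4]), 0.18)] | [(array([318.6, 299.5]), 0.7)]
    [ 0.575  0.236 -0.004] 0.002943421066894807
cardbox0 [(array([232.9, 252.6]), 0.91), (array([221.9, 307.1]), 0.86), (array([261.3, 220.7]), 0.77), (array([203.4, 260.1]), 0.69), (array([256. , 255.3]), 0.66), (array([331.4, 238.1]), 0.65), (array([208. , 221.5]), 0.59), (array([174.9, 473.4]), 0.45)] | [(array([303.5, 302.6]), 0.95), (array([306.9, 327. ]), 0.87), (array([321.1, 401.5]), 0.7), (array([275.6, 300.8]), 0.68), (array([300.4, 274.2]), 0.63), (array([324. , 271.9]), 0.55), (array([326.1, 330.2]), 0.52), (array([222., 392.]), 0.28)]
```

View pics/c1.png

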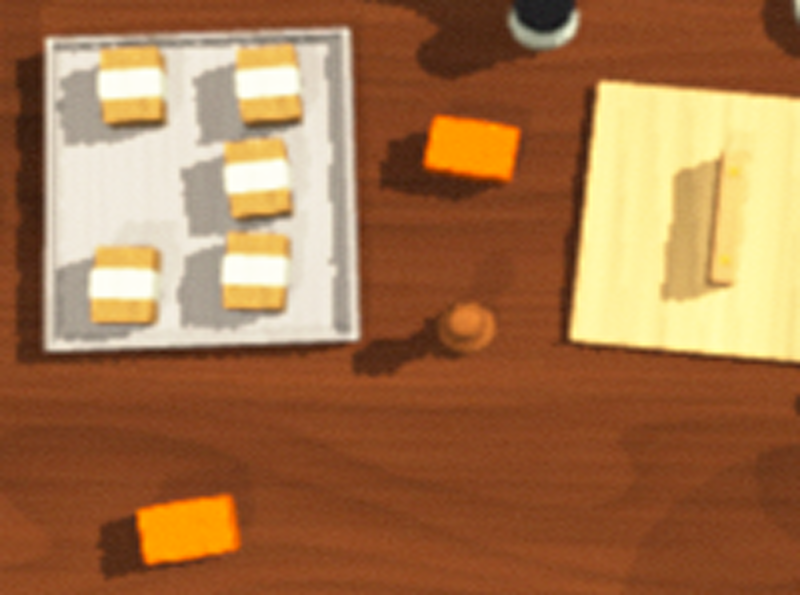

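The crop shows five white-banded kraft boxes lying with their long side along world x. The orange blocks are plain and outside the tray, so they are excluded. What could be taken for the target: boxes at (204,223), (204,257), (231,255), (258,254), (262,221), which I choose, and orange at (222,308) and (331,236), which I reject. Next I measure precisely.

```bash
cat >> h.py <<'E'
def boxes(im=None,zt=0.036):
    """kraft-box top-face poses from the top camera: list of (x,y,angle deg of long axis about z, strips)"""
    if im is None: im=optics.grab_frame('top')
    hsv=cv2.cvtColor(im,cv2.COLOR_RGB2HSV); m=cv2.inRange(hsv,(12,80,120),(24,215,255))
    m[:, :190]=0; m[:,335:]=0; m[:185]=0; m[300:]=0
    k,_,st,ce=cv2.connectedComponentsWithStats(m)
    return [(ce[i][::-1].round(1),st[i].tolist()) for i in range(1,k) if st[i][4]>20]
E
python3 - <<'E'
from h import *
np.set_printoptions(precision=3,suppress=True)
for b in boxes(): print(b)
print('btn',tri((258,137.5),(329,328)))
for p,q in [((288.1,477),(191.7,365)),((211.8,478.8),(187.1,307.2))]:
    print(tri(p,q),plane('top',p,.05),plane('side',q,.05))
t,s=optics.grab_frame('top')[:,:,::-1],optics.grab_frame('side')[:,:,::-1]
f=lambda a,k:cv2.resize(a,None,fx=k,fy=k,interpolation=cv2.INTER_CUBIC)
A=np.zeros((600,800,3),np.uint8)
for im,(y,x),w,h,k,(Y,X) in [(t,(190,415),120,120,3,(0,0)),(s,(160,290),100,72,4,(0,370)),(s,(270,240),130,75,3,(370,370)),(t,(235,105),60,50,4,(370,0))]:
    c=f(im[y:y+h,x:x+w],k)[:600-Y,:800-X]; A[Y:Y+c.shape[0],X:X+c.shape[1]]=c
cv2.imwrite('pics/c2.png',A)
E
```

```text
(array([196. , 222.7]), [215, 192, 17, 8, 109])
(array([195.7, 256.3]), [249, 192, 16, 8, 101])
(array([211.4, 222.8]), [215, 207, 17, 10, 129])
(array([210.8, 257.4]), [249, 207, 17, 9, 122])
(array([222.4, 253.2]), [246, 219, 16, 8, 108])
(array([237.8, 254.5]), [247, 234, 16, 9, 122])
(array([249.3, 254. ]), [246, 246, 17, 8, 112])
(array([264.4, 333.2]), [332, 249, 3, 29, 41])
(array([253.2, 221.3]), [213, 250, 17, 8, 115])
(array([264.6, 252.8]), [245, 261, 17, 8, 127])
(array([268.5, 220.4]), [212, 265, 18, 8, 139])
(array([272.8, 306.7]), [300, 266, 15, 15, 158])
btn (array([0.491, 0.416, 0.134]), np.float64(0.0008806447503659119))
(array([ 0.458, -0.32 ,  0.036]), np.float64(0.00255258570104496)) [ 0.456 -0.315  0.05 ] [ 0.459 -0.294  0.05 ]
(array([ 0.637, -0.331,  0.032]), np.float64(0.001786826606527607)) [ 0.631 -0.325  0.05 ] [ 0.633 -0.298  0.05 ]
```

View pics/c2.png

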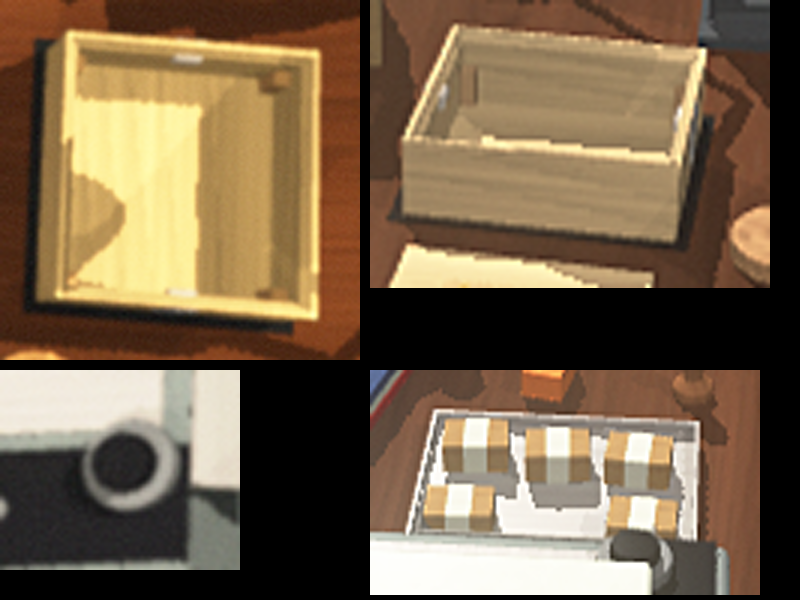

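```bash
python3 - <<'E'
from h import *
np.set_printoptions(precision=4,suppress=True)
for n,p,q in [('+x-y',(206,522.3),(166.25,374.25-63)),('-x-y',(296.7,521),(172,374.25)),('+x+y',(200,436.7),(195,298)),('cb',(209,477.3),(183.7,308.7)),('ca',(287.7,476),(188,367.5)),
  ('btn',(235+462/4-92.5,105+123/4),(270+545/3-370/3,240+(635-370)/3))]:
    print(n,*tri(p,q),plane('top',p,.05 if n[0]=='c' else .064)[:2])
E=[]
for a,b in [((196,222.7),(211.4,222.8)),((195.7,256.3),(210.8,257.4)),((222.4,253.2),(237.8,254.5)),((249.3,254),(264.6,252.8)),((253.2,221.3),(268.5,220.4))]:
    A,B=plane('top',a,.036),plane('top',b,.036); d=A-B
    print('box',(A+B)[:2]/2,np.degrees(np.arctan2(d[1],d[0])),np.linalg.norm(d), proj('side',np.r_[((A+B)/2)[:2],.036]))
# tray & lid corners from top crop c1: (x/4+190, y/3.5+180)
for n,x,y,z in [('tray+x+y',45,38,.02),('tray+x-y',350,28,.02),('tray-x-y',358,340,.02),('tray-x+y',45,350,.02),('lid+x+y',597,82,.008),('lid-x+y',570,343,.008),('batt0',733,152,.032),('batt1',722,285,.032)]:
    print(n,plane('top',(y/3.5+180,x/4+190),z)[:2])
E
```

```text
+x-y [ 0.6412 -0.4199  0.0615] 0.007978684442349764 [ 0.6446 -0.4192]
-x-y [ 0.438  -0.4081  0.061 ] 0.002279844735472231 [ 0.439  -0.4067]
+x+y [ 0.6512 -0.2246  0.0615] 0.004329474213362517 [ 0.6528 -0.224 ]
cb [ 0.6346 -0.3209  0.0503] 0.006400856882769161 [ 0.6379 -0.3213]
ca [ 0.4544 -0.3115  0.0539] 0.004175512140838602 [ 0.4567 -0.313 ]
btn [0.4908 0.4184 0.1377] 0.0011716780777093659 [0.4994 0.449 ]
box [0.6361 0.2699] 4.110520755634661 0.03706847622364282 [312.1088 268.9188]
box [0.6396 0.1902] 7.0661047026307315 0.03649682637853868 [289.7764 274.2494]
box [0.5755 0.1938] 7.815879071471847 0.03651404741766979 [293.1234 301.436 ]
box [0.5129 0.1914] -1.3646178762996213 0.03539791131049784 [294.852  328.6422]
box [0.5017 0.2654] 0.4403053605532212 0.035241838674197876 [316.3049 329.9811]
tray+x+y [0.6698 0.3269]
tray+x-y [0.6824 0.1451]
tray-x-y [0.4695 0.1309]
tray-x+y [0.4576 0.3113]
lid+x+y [ 0.6519 -0.004 ]
lid-x+y [0.4721 0.0079]
batt0 [ 0.6004 -0.0834]
batt1 [ 0.511  -0.0779]
```

Everything agrees with the given sizes and heights:

| Item | Position | Yaw |
|---|---|---|
| Button top | (0.491, 0.417), z 0.138 | – |
| Tray | – | +4° |
| Crate centre | (0.546, -0.316) | -3° |
| Lid batten | (0.556, -0.081) | -3.6° |

The tool yaw is now 12.8°. I'm heading to the button first, fingers shut.

Call:
{"name": "arm_command", "arguments": {
  "motion": [
    [25, 33, 0, -2, 0],
    [25, 33, 0, -2, 0],
    [25, 33, 0, -2, 0],
    [25, 33, 0, -2, 0],
    [25, 33, 0, -1, 0],
    [25, 33, 0, 0, 0],
    [25, 33, 0, 0, 0],
    [25, 33, 0, 0, 0]
  ]
}}

```text
clock: 2.07
eef_pos: [0.3445, -0.3683, 0.2316]
ee_rot: [0.999, 0.033, 0.0, 0.0]
wrist_force: [0.7, -0.0, -0.2]
gripper_width: 0.0001
grasp_force: 0.0
```

Call:
{"name": "arm_command", "arguments": {
  "motion": [
    [18, 37, 0, 0, 0],
    [18, 37, 0, 0, 0],
    [18, 37, 0, 0, 0],
    [18, 37, 0, 0, 0],
    [18, 37, 0, 0, 0],
    [18, 37, 0, 0, 0],
    [18, 37, 0, 0, 0],
    [18, 37, 0, 0, 0]
  ]
}}

```text
clock: 2.73
eef_pos: [0.4883, -0.0721, 0.2317]
ee_rot: [0.999, 0.033, 0.0, 0.0]
wrist_force: [0.7, 0.1, -0.3]
gripper_width: -0.0001
grasp_force: 0.0
```

Call:
{"name": "arm_command", "arguments": {
  "motion": [
    [0, 41, 0, 0, 0],
    [0, 41, 0, 0, 0],
    [0, 41, 0, 0, 0],
    [0, 41, 0, 0, 0],
    [0, 41, 0, 0, 0],
    [0, 41, 0, 0, 0],
    [0, 41, 0, 0, 0],
    [0, 41, 0, 0, 0]
  ]
}}

```text
clock: 3.4
eef_pos: [0.4874, 0.256, 0.2315]
ee_rot: [0.999, 0.033, 0.0, -0.0]
wrist_force: [1.0, -0.1, -0.4]
gripper_width: -0.0002
grasp_force: 0.0
```

Call:
{"name": "arm_command", "arguments": {
  "motion": [
    [1, 40, 0, 0, 0],
    [1, 40, 0, 0, 0],
    [1, 40, 0, 0, 0],
    [0, 40, 0, 0, 0],
    [0, 0, 0, 0, 0],
    [0, 0, 0, 0, 0]
  ]
}}

```text
clock: 3.9
eef_pos: [0.4891, 0.4171, 0.2309]
ee_rot: [0.999, 0.035, -0.001, -0.001]
wrist_force: [0.7, -1.3, 0.0]
gripper_width: 0.0003
grasp_force: 0.0
```

Call:
{"name": "arm_command", "arguments": {
  "motion": [
    [1, 0, -40, 0, 0],
    [0, 0, -35, 0, 0],
    [0, 0, -6, 0, 0],
    [0, 0, -5, 0, 0],
    [0, 0, -4, 0, 0],
    [0, 0, -3, 0, 0],
    [0, 0, 0, 0, 0]
  ]
}}

```text
clock: 4.48
eef_pos: [0.4927, 0.4143, 0.1399]
ee_rot: [0.999, 0.033, 0.001, -0.001]
wrist_force: [0.2, -0.9, 2.6]
gripper_width: -0.0002
grasp_force: 1.3
```

Call:
{"name": "arm_command", "arguments": {
  "motion": [
    [-1, 2, -3, 0, 0],
    [0, 0, -2, 0, 0],
    [0, 0, -1, 0, 0],
    [0, 0, 0, 0, 0]
  ]
}}

```text
clock: 4.82
eef_pos: [0.4921, 0.4167, 0.1359]
ee_rot: [0.999, 0.033, 0.002, -0.001]
wrist_force: [-2.6, -6.3, 19.7]
gripper_width: -0.0005
grasp_force: 9.9
```

Call:
{"name": "arm_command", "arguments": {
  "motion": [
    [0, 0, 40, 0, 0],
    [0, 0, 40, 0, 0],
    [0, -41, 0, 0, 0],
    [0, -41, 0, 0, 0],
    [0, -41, 0, 0, 0.7],
    [0, -41, 0, 0, 0.7],
    [0, -41, 0, 0, 0.7],
    [0, 0, 0, 0, 0.7]
  ],
  "force": 20
}}

```text
clock: 5.48
eef_pos: [0.4917, 0.2014, 0.2121]
ee_rot: [1.0, 0.028, -0.0, 0.003]
wrist_force: [0.0, -0.3, -0.7]
gripper_width: 0.0486
grasp_force: 0.0
```

```bash
python3 - <<'E'
from h import *
t,s=optics.grab_frame('top')[:,:,::-1],optics.grab_frame('side')[:,:,::-1]
t0=cv2.imread('pics/top0.png'); s0=cv2.imread('pics/side0.png')
f=lambda a,k:cv2.resize(a,None,fx=k,fy=k,interpolation=cv2.INTER_CUBIC)
A=np.vstack([np.hstack([f(i[225:300,50:180],3) for i in (t0,t)]),np.hstack([f(i[315:415,240:370],3) for i in (s0,s)])])
cv2.imwrite('pics/c3.png',A); print(A.shape)
E
```

```text
(525, 780, 3)
```

View pics/c3.png

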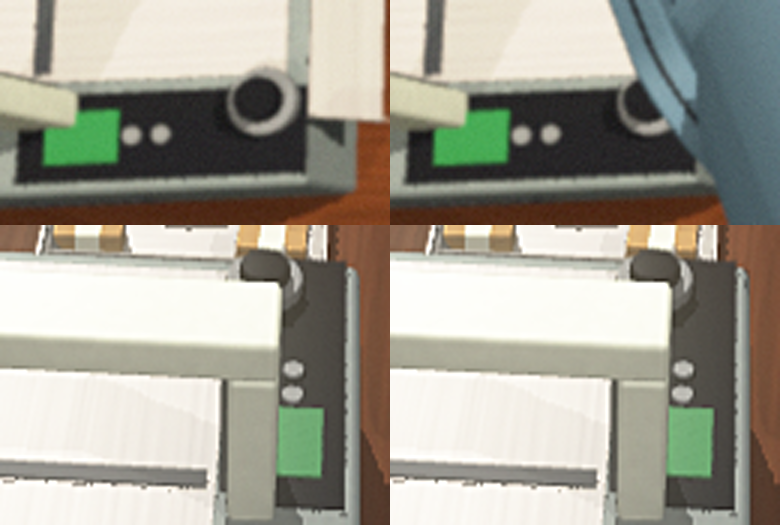

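The button protrudes well above its collar and took 20 N against its 5 N spring, so it was fully down. Next is the first box, D.

Call:
{"name": "arm_command", "arguments": {
  "motion": [
    [10, 0, -40, 0, 0.65],
    [11, 0, -40, 0, 0.65],
    [0, 0, -30, 0, 0.65],
    [0, 0, -30, 0, 0.65],
    [0, 0, -10, 0, 0.65],
    [0, 0, 0, 0, 0.65],
    [0, 0, 0, 0, 0.65]
  ]
}}

```text
clock: 6.17
eef_pos: [0.5117, 0.2128, 0.063]
ee_rot: [0.999, 0.034, 0.0, -0.001]
wrist_force: [0.2, 0.0, -0.0]
gripper_width: 0.0554
grasp_force: 0.0
```

Call:
{"name": "arm_command", "arguments": {
  "motion": [
    [1, -21, 0, 0, 0.65],
    [0, 0, 0, 0, 0.65],
    [0, 0, -25, 0, 0.65],
    [0, 0, -14, 0, 0.65],
    [0, 0, -7, 0, 0.65],
    [0, 0, 0, 0, 0.65]
  ]
}}

```text
clock: 6.67
eef_pos: [0.5127, 0.1906, 0.0165]
ee_rot: [0.999, 0.033, 0.0, -0.0]
wrist_force: [-0.2, -0.1, 0.0]
gripper_width: 0.0555
grasp_force: 0.0
```

Call:
{"name": "arm_command", "arguments": {
  "motion": [
    [0, 0, 0, 0, 0.3],
    [0, 0, 0, 0, 0.3],
    [0, 0, 0, 0, 0.3],
    [0, 0, 0, 0, 0.3],
    [0, 0, 0, 0, 0.3],
    [0, 0, 0, 0, 0.3]
  ]
}}

```text
clock: 7.17
eef_pos: [0.5137, 0.1908, 0.0178]
ee_rot: [0.999, 0.033, 0.001, -0.001]
wrist_force: [-2.0, 1.2, 7.5]
gripper_width: 0.0344
grasp_force: 19.5
```

Call:
{"name": "arm_command", "arguments": {
  "motion": [
    [0, 0, 15, 0, 0.3],
    [0, 0, 35, 0, 0.3],
    [0, 0, 40, 0, 0.3],
    [0, -20, 20, 0, 0.3],
    [0, -39, 0, 0, 0.3],
    [0, -39, 0, 0, 0.3],
    [0, -39, 0, 0, 0.3],
    [0, -39, 0, 0, 0.3]
  ]
}}

```text
clock: 7.83
eef_pos: [0.5126, 0.0123, 0.1272]
ee_rot: [0.999, 0.033, 0.001, 0.0]
wrist_force: [0.2, -0.6, -0.8]
gripper_width: 0.0342
grasp_force: 19.8
```

Call:
{"name": "arm_command", "arguments": {
  "motion": [
    [4, -39, 0, -1, 0.3],
    [4, -39, 0, -1, 0.3],
    [4, -39, 0, -1, 0.3],
    [4, -39, 0, -1, 0.3],
    [4, -39, 0, -1, 0.3],
    [4, -39, 0, -1, 0.3],
    [4, -39, 0, -0.8, 0.3],
    [2, -39, 0, 0, 0.3]
  ]
}}

```text
clock: 8.5
eef_pos: [0.5429, -0.2999, 0.127]
ee_rot: [1.0, -0.027, 0.001, 0.0]
wrist_force: [1.2, 0.6, -1.1]
gripper_width: 0.0349
grasp_force: 19.8
```

Call:
{"name": "arm_command", "arguments": {
  "motion": [
    [0, -38, 0, 0, 0.3],
    [0, -19, 0, 0, 0.3],
    [0, 0, -20, 0, 0.3],
    [0, 0, -15, 0, 0.3],
    [0, 0, 0, 0, 0.3]
  ]
}}

```text
clock: 8.92
eef_pos: [0.5404, -0.3543, 0.0886]
ee_rot: [1.0, -0.027, -0.002, -0.001]
wrist_force: [-1.1, 0.6, -0.9]
gripper_width: 0.0346
grasp_force: 19.8
```

Call:
{"name": "arm_command", "arguments": {
  "motion": [
    [1, 0, -35, 0, 0.3],
    [0, 0, -25, 0, 0.3],
    [0, 0, -8, 0, 0.3],
    [0, 0, 0, 0, 0.3],
    [0, 0, -3, 0, 0.3],
    [0, 0, -2, 0, 0.3],
    [0, 0, 0, 0, 0.3]
  ]
}}

```text
clock: 9.5
eef_pos: [0.5445, -0.3554, 0.0197]
ee_rot: [1.0, -0.026, 0.001, 0.001]
wrist_force: [-0.5, -0.2, -0.6]
gripper_width: 0.0349
grasp_force: 19.8
```

Call:
{"name": "arm_command", "arguments": {
  "motion": [
    [0, 0, -3, 0, 0.3],
    [0, 0, -2, 0, 0.3],
    [0, 0, -1, 0, 0.3],
    [0, 0, 0, 0, 0.3]
  ]
}}

```text
clock: 9.83
eef_pos: [0.5438, -0.3551, 0.0129]
ee_rot: [1.0, -0.027, 0.0, 0.0]
wrist_force: [-1.4, 0.1, 4.2]
gripper_width: 0.0341
grasp_force: 20.1
```

Call:
{"name": "arm_command", "arguments": {
  "motion": [
    [0, 0, 0, 0, 0.62],
    [0, 0, 0, 0, 0.62],
    [0, 0, 0, 0, 0.62],
    [0, 0, 20, 0, 0.62],
    [0, 0, 40, 0, 0.62],
    [0, 0, 40, 0, 0.62],
    [0, 0, 10, 0, 0.62],
    [0, 0, 0, 0, 0.65]
  ]
}}

```text
clock: 10.5
eef_pos: [0.5463, -0.3564, 0.1267]
ee_rot: [1.0, -0.027, 0.003, 0.002]
wrist_force: [-0.1, -0.3, -0.1]
gripper_width: 0.0554
grasp_force: 0.0
```

```bash
cat >> h.py <<'E'
def look(im=None,zt=0.036):
    if im is None: im=optics.grab_frame('top')
    S=[(plane('top',c,zt)[:2],s[4]) for c,s in boxes(im)]
    for i in range(len(S)):
        for j in range(len(S)):
            d=S[i][0]-S[j][0]
            if d[0]>0 and .031<np.linalg.norm(d)<.043 and abs(d[1])<.02:
                print('box',((S[i][0]+S[j][0])*500).round(1),'yaw',np.degrees(np.arctan2(d[1],d[0])).round(1),S[i][1],S[j][1])
E
python3 - <<'E'
from h import *
im=optics.grab_frame('top'); look(im)
cv2.imwrite('pics/t4.png',im[120:360,170:560,::-1].repeat(2,0).repeat(2,1))
E
```

```text
box [636.1 270. ] yaw 4.5 108 126
box [639.6 190. ] yaw 7.7 102 120
box [575.3 193.5] yaw 7.8 107 127
box [501.7 265.4] yaw 0.4 115 138
```

View pics/t4.png

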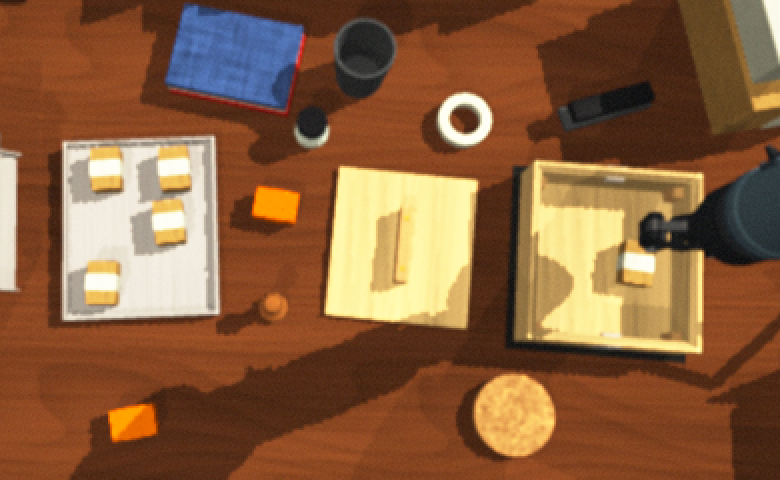

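Call:
{"name": "arm_command", "arguments": {
  "motion": [
    [2, 40, 0, 1, 0.65],
    [2, 40, 0, 1, 0.65],
    [2, 40, 0, 1, 0.65],
    [2, 40, 0, 1, 0.65],
    [2, 40, 0, 1, 0.65],
    [2, 40, 0, 1, 0.65],
    [2, 40, 0, 1, 0.65],
    [2, 40, 0, 1, 0.65]
  ]
}}

```text
clock: 11.22
eef_pos: [0.5582, -0.0331, 0.1207]
ee_rot: [0.999, 0.044, -0.001, -0.0]
wrist_force: [1.5, -0.6, 0.5]
gripper_width: 0.0556
grasp_force: 0.0
```

Call:
{"name": "arm_command", "arguments": {
  "motion": [
    [3, 40, 0, 1, 0.65],
    [3, 40, 0, 0, 0.65],
    [3, 40, 0, 0, 0.65],
    [3, 40, 0, 0, 0.65],
    [3, 40, 0, 0, 0.65],
    [0, 28, -10, 0, 0.65],
    [0, 0, -35, 0, 0.65],
    [0, 0, -20, 0, 0.65]
  ]
}}

```text
clock: 11.88
eef_pos: [0.5723, 0.1958, 0.0539]
ee_rot: [0.999, 0.054, -0.002, -0.0]
wrist_force: [0.1, -0.5, -0.7]
gripper_width: 0.0559
grasp_force: 0.0
```

Call:
{"name": "arm_command", "arguments": {
  "motion": [
    [0, 0, -25, 0, 0.65],
    [0, 0, -12, 0, 0.65],
    [0, 0, -6, 0, 0.65],
    [0, 0, 0, 0, 0.65]
  ]
}}

```text
clock: 12.22
eef_pos: [0.5733, 0.1925, 0.0125]
ee_rot: [0.999, 0.052, -0.002, 0.0]
wrist_force: [0.1, -0.9, -0.2]
gripper_width: 0.0554
grasp_force: 0.0
```

Call:
{"name": "arm_command", "arguments": {
  "motion": [
    [2, 1, 5, 0, 0.65],
    [0, 0, 0, 0, 0.3],
    [0, 0, 0, 0, 0.3],
    [0, 0, 0, 0, 0.3],
    [0, 0, 0, 0, 0.3],
    [0, 0, 0, 0, 0.3],
    [0, 0, 0, 0, 0.3]
  ]
}}

```text
clock: 12.8
eef_pos: [0.5783, 0.1947, 0.0214]
ee_rot: [0.999, 0.052, 0.002, -0.001]
wrist_force: [-0.2, -0.8, 6.1]
gripper_width: 0.0334
grasp_force: 19.4
```

Call:
{"name": "arm_command", "arguments": {
  "motion": [
    [0, 0, 15, 0, 0.3],
    [0, 0, 35, 0, 0.3],
    [0, 0, 40, 0, 0.3],
    [0, -20, 20, 0, 0.3],
    [0, -39, 0, 0, 0.3],
    [0, -39, 0, 0, 0.3],
    [0, -39, 0, 0, 0.3],
    [0, -39, 0, -1, 0.3]
  ]
}}

```text
clock: 13.47
eef_pos: [0.5767, 0.0163, 0.1312]
ee_rot: [0.999, 0.044, 0.001, 0.0]
wrist_force: [0.1, 0.4, -0.2]
gripper_width: 0.0334
grasp_force: 20.4
```

Call:
{"name": "arm_command", "arguments": {
  "motion": [
    [3, -39, 0, -1, 0.3],
    [3, -39, 0, -1, 0.3],
    [3, -39, 0, -1, 0.3],
    [3, -39, 0, -1, 0.3],
    [3, -39, 0, -1, 0.3],
    [3, -39, 0, -1, 0.3],
    [3, -39, 0, -1, 0.3],
    [2, -39, 0, -1, 0.3]
  ]
}}

```text
clock: 14.13
eef_pos: [0.5998, -0.2959, 0.1312]
ee_rot: [1.0, -0.027, 0.001, 0.0]
wrist_force: [0.6, -0.7, 0.1]
gripper_width: 0.0336
grasp_force: 20.4
```

Call:
{"name": "arm_command", "arguments": {
  "motion": [
    [0, -38, 0, 0, 0.3],
    [0, -25, 0, 0, 0.3],
    [0, 0, -10, 0, 0.3],
    [0, 0, 0, 0, 0.3],
    [0, 0, 0, 0, 0.3]
  ]
}}

```text
clock: 14.55
eef_pos: [0.5995, -0.3555, 0.1197]
ee_rot: [1.0, -0.026, -0.0, -0.001]
wrist_force: [0.6, 0.7, -1.1]
gripper_width: 0.0336
grasp_force: 20.4
```

Call:
{"name": "arm_command", "arguments": {
  "motion": [
    [1, -2, -40, 0, 0.3],
    [0, 0, -35, 0, 0.3],
    [0, 0, -15, 0, 0.3],
    [0, 0, -6, 0, 0.3],
    [0, 0, -3, 0, 0.3],
    [0, 0, -3, 0, 0.3],
    [0, 0, -2, 0, 0.3],
    [0, 0, 0, 0, 0.3]
  ]
}}

```text
clock: 15.22
eef_pos: [0.6016, -0.3593, 0.0167]
ee_rot: [1.0, -0.026, 0.001, 0.0]
wrist_force: [-0.2, 0.7, -0.5]
gripper_width: 0.0333
grasp_force: 20.4
```

Call:
{"name": "arm_command", "arguments": {
  "motion": [
    [0, 0, -1, 0, 0.3],
    [0, 0, -1, 0, 0.3],
    [0, 0, 0, 0, 0.62],
    [0, 0, 0, 0, 0.62],
    [0, 0, 0, 0, 0.62],
    [0, 0, 20, 0, 0.62],
    [0, 0, 40, 0, 0.62],
    [0, 0, 40, 0, 0.62]
  ]
}}

```text
clock: 15.88
eef_pos: [0.5995, -0.3584, 0.1134]
ee_rot: [1.0, -0.026, -0.001, -0.001]
wrist_force: [0.9, -0.4, 0.7]
gripper_width: 0.0529
grasp_force: 0.0
```

```bash
python3 - <<'E'
from h import *
look()
E
```

```text
box [636.  270.5] yaw 5.2 103 129
box [639.4 190.1] yaw 7.4 101 123
box [501.7 265.3] yaw 0.1 113 138
```

Call:
{"name": "arm_command", "arguments": {
  "motion": [
    [3, 40, 0, 1, 0.65],
    [3, 40, 0, 1, 0.65],
    [3, 40, 0, 1, 0.65],
    [3, 40, 0, 1, 0.65],
    [3, 40, 0, 1, 0.65],
    [3, 40, 0, 1, 0.65],
    [3, 40, 0, 1, 0.65],
    [3, 40, 0, 1, 0.65]
  ]
}}

```text
clock: 16.6
eef_pos: [0.625, -0.0372, 0.114]
ee_rot: [0.999, 0.044, 0.001, 0.0]
wrist_force: [1.1, 0.8, -0.4]
gripper_width: 0.0556
grasp_force: 0.0
```

Call:
{"name": "arm_command", "arguments": {
  "motion": [
    [3, 40, 0, 1, 0.65],
    [3, 40, 0, 0, 0.65],
    [3, 40, 0, 0, 0.65],
    [3, 40, 0, 0, 0.65],
    [3, 40, 0, 0, 0.65],
    [0, 28, 0, 0, 0.65],
    [0, 0, -30, 0, 0.62],
    [0, 0, -20, 0, 0.62]
  ]
}}

```text
clock: 17.27
eef_pos: [0.6398, 0.1932, 0.0634]
ee_rot: [0.999, 0.054, 0.001, -0.001]
wrist_force: [0.6, -1.2, -0.8]
gripper_width: 0.0534
grasp_force: 0.0
```

Call:
{"name": "arm_command", "arguments": {
  "motion": [
    [0, 0, -20, 0, 0.62],
    [0, 0, -10, 0, 0.62],
    [0, 0, -10, 0, 0.62],
    [0, 0, 0, 0, 0.62]
  ]
}}

```text
clock: 17.6
eef_pos: [0.6388, 0.1886, 0.0218]
ee_rot: [0.999, 0.052, -0.001, 0.0]
wrist_force: [-1.1, -0.1, 0.3]
gripper_width: 0.0531
grasp_force: 0.0
```

Call:
{"name": "arm_command", "arguments": {
  "motion": [
    [0, 0, -3, 0, 0.62],
    [0, 0, 0, 0, 0.3],
    [0, 0, 0, 0, 0.3],
    [0, 0, 0, 0, 0.3],
    [0, 0, 0, 0, 0.3],
    [0, 0, 0, 0, 0.3]
  ]
}}

```text
clock: 18.1
eef_pos: [0.6404, 0.1893, 0.0214]
ee_rot: [0.999, 0.052, 0.001, -0.0]
wrist_force: [-0.2, -0.0, 6.1]
gripper_width: 0.0332
grasp_force: 21.2
```

Call:
{"name": "arm_command", "arguments": {
  "motion": [
    [0, 0, 15, 0, 0.3],
    [0, 0, 35, 0, 0.3],
    [0, 0, 40, 0, 0.3],
    [0, -20, 10, 0, 0.3],
    [-2, -39, 0, 0, 0.3],
    [-3, -39, 0, 0, 0.3],
    [-3, -39, 0, 0, 0.3],
    [-3, -39, 0, -1, 0.3]
  ]
}}

```text
clock: 18.77
eef_pos: [0.6281, 0.0113, 0.1213]
ee_rot: [0.999, 0.044, 0.0, 0.0]
wrist_force: [1.4, 0.6, -0.9]
gripper_width: 0.0334
grasp_force: 20.4
```

Call:
{"name": "arm_command", "arguments": {
  "motion": [
    [-3, -39, 0, -1, 0.3],
    [-3, -39, 0, -1, 0.3],
    [-3, -39, 0, -1, 0.3],
    [-3, -39, 0, -1, 0.3],
    [-3, -39, 0, -1, 0.3],
    [-3, -35, 0, -1, 0.3],
    [-3, -34, 0, -1, 0.3],
    [-3, -30, 0, -1, 0.3]
  ]
}}

```text
clock: 19.43
eef_pos: [0.6038, -0.2839, 0.1212]
ee_rot: [1.0, -0.028, 0.0, 0.0]
wrist_force: [0.4, 0.4, -1.3]
gripper_width: 0.0333
grasp_force: 20.4
```

Call:
{"name": "arm_command", "arguments": {
  "motion": [
    [0, 0, 0, 0, 0.3],
    [0, 0, -10, 0, 0.3],
    [0, 0, 0, 0, 0.3],
    [0, 0, 0, 0, 0.3]
  ]
}}

```text
clock: 19.77
eef_pos: [0.6044, -0.2785, 0.1096]
ee_rot: [1.0, -0.025, -0.001, -0.001]
wrist_force: [0.0, 0.7, -0.2]
gripper_width: 0.0337
grasp_force: 20.4
```

Call:
{"name": "arm_command", "arguments": {
  "motion": [
    [0, 0, -35, 0, 0.3],
    [0, 0, -30, 0, 0.3],
    [0, 0, -15, 0, 0.3],
    [0, 0, -6, 0, 0.3],
    [0, 0, -3, 0, 0.3],
    [0, 0, -2, 0, 0.3],
    [0, 0, -1, 0, 0.3],
    [0, 0, 0, 0, 0.3]
  ]
}}

```text
clock: 20.43
eef_pos: [0.6056, -0.2812, 0.0196]
ee_rot: [1.0, -0.026, 0.001, 0.0]
wrist_force: [-0.2, -0.4, -0.0]
gripper_width: 0.0335
grasp_force: 20.4
```

Call:
{"name": "arm_command", "arguments": {
  "motion": [
    [0, 0, -2, 0, 0.3],
    [0, 0, -2, 0, 0.3],
    [0, 0, 0, 0, 0.3],
    [0, 0, 0, 0, 0.62],
    [0, 0, 0, 0, 0.62],
    [0, 0, 0, 0, 0.62],
    [0, 0, 20, 0, 0.62],
    [0, 0, 40, 0, 0.62]
  ]
}}

```text
clock: 21.1
eef_pos: [0.6006, -0.2791, 0.0698]
ee_rot: [1.0, -0.026, -0.005, -0.002]
wrist_force: [0.6, 1.1, 0.2]
gripper_width: 0.0529
grasp_force: 0.0
```

Call:
{"name": "arm_command", "arguments": {
  "motion": [
    [0, 0, 40, 0, 0.62],
    [0, 0, 0, 0, 0.62]
  ]
}}

```text
clock: 21.27
eef_pos: [0.6096, -0.2822, 0.1224]
ee_rot: [1.0, -0.026, 0.006, 0.002]
wrist_force: [1.6, -0.8, 1.2]
gripper_width: 0.0531
grasp_force: 0.0
```

```bash
python3 - <<'E'
from h import *
im=optics.grab_frame('top'); look(im); cv2.imwrite('pics/t5.png',im[120:360,170:560,::-1].repeat(2,0).repeat(2,1))
E
```

```text
box [636.  270.5] yaw 5.2 103 127
box [501.7 265.6] yaw 0.8 114 136
```

View pics/t5.png

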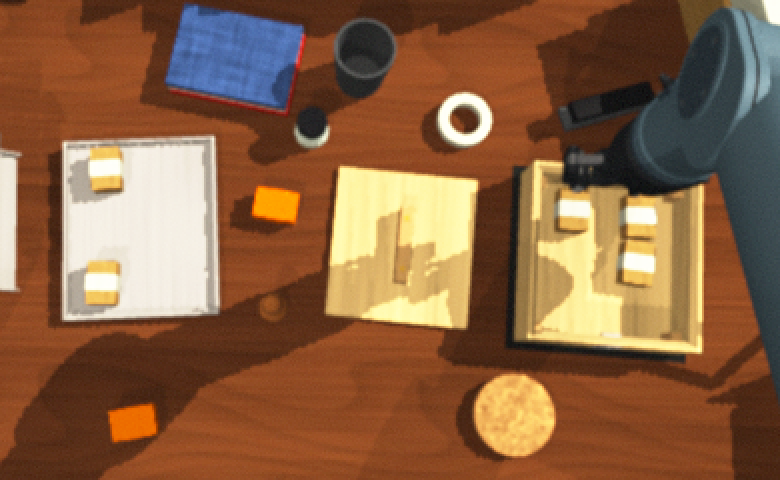

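Three boxes stand flat in the crate, at crop pixels (262,638), (215,640) and (212,574). The two left in the tray at (168,106) and (283,101) have not moved. Box A is next.

Call:
{"name": "arm_command", "arguments": {
  "motion": [
    [2, 40, 0, 1, 0.62],
    [2, 40, 0, 1, 0.62],
    [2, 40, 0, 1, 0.62],
    [2, 40, 0, 1, 0.62],
    [2, 40, 0, 1, 0.62],
    [2, 40, 0, 1, 0.62],
    [2, 40, 0, 1, 0.62],
    [2, 40, 0, 0, 0.62]
  ]
}}

```text
clock: 21.98
eef_pos: [0.6194, 0.0411, 0.1131]
ee_rot: [0.999, 0.035, -0.001, -0.0]
wrist_force: [0.9, 0.7, 0.4]
gripper_width: 0.053
grasp_force: 0.0
```

Call:
{"name": "arm_command", "arguments": {
  "motion": [
    [3, 40, 0, 0, 0.62],
    [3, 40, 0, 0, 0.62],
    [3, 40, 0, 0, 0.62],
    [3, 40, 0, 0, 0.62],
    [3, 40, 0, 0, 0.62],
    [1, 32, 0, 0, 0.62],
    [0, 0, -30, 0, 0.62],
    [0, 0, -20, 0, 0.62]
  ]
}}

```text
clock: 22.65
eef_pos: [0.6347, 0.2754, 0.0623]
ee_rot: [0.999, 0.037, -0.001, -0.001]
wrist_force: [-0.1, -1.2, -0.9]
gripper_width: 0.053
grasp_force: 0.0
```

Call:
{"name": "arm_command", "arguments": {
  "motion": [
    [0, 0, -20, 0, 0.62],
    [0, 0, -10, 0, 0.62],
    [0, 0, -10, 0, 0.62],
    [0, 0, 0, 0, 0.62],
    [0, 0, 0, 0, 0.62]
  ]
}}

```text
clock: 23.07
eef_pos: [0.6365, 0.271, 0.0242]
ee_rot: [0.999, 0.034, -0.0, -0.0]
wrist_force: [-0.7, 0.3, -0.1]
gripper_width: 0.0529
grasp_force: 0.0
```

Call:
{"name": "arm_command", "arguments": {
  "motion": [
    [0, 0, -5, 0, 0.62],
    [0, 0, 0, 0, 0.3],
    [0, 0, 0, 0, 0.3],
    [0, 0, 0, 0, 0.3],
    [0, 0, 0, 0, 0.3],
    [0, 0, 0, 0, 0.3]
  ]
}}

```text
clock: 23.57
eef_pos: [0.6371, 0.2713, 0.02]
ee_rot: [0.999, 0.035, 0.0, -0.0]
wrist_force: [0.1, -1.2, 2.2]
gripper_width: 0.0335
grasp_force: 20.5
```

Call:
{"name": "arm_command", "arguments": {
  "motion": [
    [0, 0, 15, 0, 0.3],
    [0, 0, 35, 0, 0.3],
    [0, 0, 40, 0, 0.3],
    [-10, -20, 10, 0, 0.3],
    [-10, -38, 0, 0, 0.3],
    [-10, -38, 0, 0, 0.3],
    [-10, -38, 0, 0, 0.3],
    [-10, -38, 0, -1, 0.3]
  ]
}}

```text
clock: 24.23
eef_pos: [0.586, 0.0974, 0.1205]
ee_rot: [1.0, 0.026, 0.0, 0.0]
wrist_force: [0.6, -0.3, 0.2]
gripper_width: 0.0337
grasp_force: 20.2
```

Call:
{"name": "arm_command", "arguments": {
  "motion": [
    [-10, -38, 0, -1, 0.3],
    [-10, -38, 0, -1, 0.3],
    [-10, -38, 0, -1, 0.3],
    [-10, -38, 0, -1, 0.3],
    [-10, -38, 0, -1, 0.3],
    [-10, -38, 0, -1, 0.3],
    [-10, -38, 0, 0, 0.3],
    [-10, -38, 0, 0, 0.3]
  ]
}}

```text
clock: 24.9
eef_pos: [0.5061, -0.2067, 0.1204]
ee_rot: [1.0, -0.026, 0.0, 0.0]
wrist_force: [1.4, -0.4, 0.1]
gripper_width: 0.0336
grasp_force: 20.2
```

Call:
{"name": "arm_command", "arguments": {
  "motion": [
    [-7, -35, 0, 0, 0.3],
    [-7, -35, -5, 0, 0.3],
    [0, 0, -10, 0, 0.3],
    [0, 0, 0, 0, 0.3],
    [0, 0, 0, 0, 0.3]
  ]
}}

```text
clock: 25.32
eef_pos: [0.4925, -0.2743, 0.1046]
ee_rot: [1.0, -0.027, -0.0, -0.0]
wrist_force: [0.7, 1.4, -0.2]
gripper_width: 0.0335
grasp_force: 20.2
```

Call:
{"name": "arm_command", "arguments": {
  "motion": [
    [0, 0, -35, 0, 0.3],
    [0, 0, -28, 0, 0.3],
    [0, 0, -14, 0, 0.3],
    [0, 0, -5, 0, 0.3],
    [0, 0, -3, 0, 0.3],
    [0, 0, -2, 0, 0.3],
    [0, 0, 0, 0, 0.3],
    [0, 0, 0, 0, 0.3]
  ]
}}

```text
clock: 25.98
eef_pos: [0.4935, -0.2751, 0.0184]
ee_rot: [1.0, -0.026, 0.001, 0.0]
wrist_force: [0.9, -0.4, -0.2]
gripper_width: 0.0333
grasp_force: 20.2
```

Call:
{"name": "arm_command", "arguments": {
  "motion": [
    [0, 0, -2, 0, 0.3],
    [0, 0, -1, 0, 0.3],
    [0, 0, 0, 0, 0.3]
  ]
}}

```text
clock: 26.23
eef_pos: [0.4931, -0.2752, 0.0149]
ee_rot: [1.0, -0.027, 0.0, 0.0]
wrist_force: [-1.2, -0.6, 3.9]
gripper_width: 0.0338
grasp_force: 20.6
```

Call:
{"name": "arm_command", "arguments": {
  "motion": [
    [0, 0, 0, 0, 0.62],
    [0, 0, 0, 0, 0.62],
    [0, 0, 0, 0, 0.62],
    [0, 0, 20, 0, 0.62],
    [0, 0, 40, 0, 0.62],
    [0, 0, 40, 0, 0.62]
  ]
}}

```text
clock: 26.73
eef_pos: [0.4912, -0.2736, 0.114]
ee_rot: [1.0, -0.026, -0.002, -0.001]
wrist_force: [0.6, -1.3, 0.7]
gripper_width: 0.0531
grasp_force: 0.0
```

```bash
python3 - <<'E'
from h import *
look()
E
```

```text
box [501.7 265.3] yaw 0.1 115 139
```

Call:
{"name": "arm_command", "arguments": {
  "motion": [
    [0, 40, 0, 1, 0.62],
    [0, 40, 0, 1, 0.62],
    [0, 40, 0, 1, 0.62],
    [0, 40, 0, 1, 0.62],
    [1, 40, 0, 1, 0.62],
    [1, 40, 0, 0, 0.62],
    [1, 40, 0, 0, 0.62],
    [1, 40, 0, 0, 0.62]
  ]
}}

```text
clock: 27.45
eef_pos: [0.496, 0.0473, 0.1143]
ee_rot: [1.0, 0.017, -0.0, -0.0]
wrist_force: [1.3, 0.2, -0.5]
gripper_width: 0.0531
grasp_force: 0.0
```

Call:
{"name": "arm_command", "arguments": {
  "motion": [
    [1, 40, 0, 0, 0.62],
    [1, 40, 0, 0, 0.62],
    [1, 40, 0, 0, 0.62],
    [1, 40, 0, 0, 0.62],
    [1, 40, 0, 0, 0.62],
    [1, 21, 0, 0, 0.62],
    [0, 0, -30, 0, 0.62],
    [0, 0, -20, 0, 0.62]
  ]
}}

```text
clock: 28.12
eef_pos: [0.5019, 0.2691, 0.0636]
ee_rot: [1.0, 0.019, 0.0, -0.001]
wrist_force: [-1.0, -1.2, -1.2]
gripper_width: 0.0532
grasp_force: 0.0
```

Call:
{"name": "arm_command", "arguments": {
  "motion": [
    [0, 0, -20, 0, 0.62],
    [0, 0, -10, 0, 0.62],
    [0, 0, -10, 0, 0.62],
    [0, 0, 0, 0, 0.62],
    [0, 0, 0, 0, 0.62]
  ]
}}

```text
clock: 28.53
eef_pos: [0.5027, 0.2662, 0.0245]
ee_rot: [1.0, 0.017, -0.0, -0.0]
wrist_force: [0.2, -0.3, 1.1]
gripper_width: 0.0529
grasp_force: 0.0
```

Call:
{"name": "arm_command", "arguments": {
  "motion": [
    [0, 0, -5, 0, 0.62],
    [0, 0, 0, 0, 0.3],
    [0, 0, 0, 0, 0.3],
    [0, 0, 0, 0, 0.3],
    [0, 0, 0, 0, 0.3],
    [0, 0, 0, 0, 0.3]
  ]
}}

```text
clock: 29.03
eef_pos: [0.503, 0.2662, 0.0198]
ee_rot: [1.0, 0.017, 0.0, -0.0]
wrist_force: [-0.3, -0.4, 4.5]
gripper_width: 0.0336
grasp_force: 20.7
```

Call:
{"name": "arm_command", "arguments": {
  "motion": [
    [0, 0, 15, 0, 0.3],
    [0, 0, 35, 0, 0.3],
    [0, 0, 40, 0, 0.3],
    [0, -20, 10, 0, 0.3],
    [0, -38, 0, 0, 0.3],
    [0, -38, 0, 0, 0.3],
    [0, -38, 0, 0, 0.3],
    [0, -38, 0, -1, 0.3]
  ]
}}

```text
clock: 29.7
eef_pos: [0.5022, 0.0924, 0.1194]
ee_rot: [1.0, 0.009, 0.0, 0.0]
wrist_force: [0.6, -0.8, -1.7]
gripper_width: 0.0332
grasp_force: 20.2
```

Call:
{"name": "arm_command", "arguments": {
  "motion": [
    [-1, -38, 0, -1, 0.3],
    [-1, -38, 0, -1, 0.3],
    [-1, -38, 0, -1, 0.3],
    [-2, -38, 0, -1, 0.3],
    [-2, -38, 0, 0, 0.3],
    [-2, -38, 0, 0, 0.3],
    [-2, -38, 0, 0, 0.3],
    [-2, -38, 0, 0, 0.3]
  ]
}}

```text
clock: 30.37
eef_pos: [0.4891, -0.2117, 0.1194]
ee_rot: [1.0, -0.026, 0.0, -0.0]
wrist_force: [0.8, 1.6, -0.0]
gripper_width: 0.0335
grasp_force: 20.2
```

Call:
{"name": "arm_command", "arguments": {
  "motion": [
    [-2, -38, 0, 0, 0.3],
    [0, -38, 0, 0, 0.3],
    [0, -38, 0, 0, 0.3],
    [0, -27, -5, 0, 0.3],
    [0, 0, -10, 0, 0.3],
    [0, 0, 0, 0, 0.3],
    [0, 0, 0, 0, 0.3]
  ]
}}

```text
clock: 30.95
eef_pos: [0.4872, -0.3495, 0.1036]
ee_rot: [1.0, -0.026, -0.001, -0.001]
wrist_force: [0.8, 0.9, -0.9]
gripper_width: 0.0334
grasp_force: 20.2
```

Call:
{"name": "arm_command", "arguments": {
  "motion": [
    [0, 0, -35, 0, 0.3],
    [0, 0, -28, 0, 0.3],
    [0, 0, -14, 0, 0.3],
    [0, 0, -5, 0, 0.3],
    [0, 0, -3, 0, 0.3],
    [0, 0, 0, 0, 0.3],
    [0, 0, 0, 0, 0.3]
  ]
}}

```text
clock: 31.53
eef_pos: [0.4887, -0.3512, 0.0207]
ee_rot: [1.0, -0.026, 0.001, 0.001]
wrist_force: [0.3, 0.4, -1.0]
gripper_width: 0.0333
grasp_force: 20.2
```

Call:
{"name": "arm_command", "arguments": {
  "motion": [
    [0, 0, -2, 0, 0.3],
    [0, 0, -1, 0, 0.3],
    [0, 0, 0, 0, 0.3]
  ]
}}

```text
clock: 31.78
eef_pos: [0.4878, -0.3511, 0.0167]
ee_rot: [1.0, -0.027, 0.0, 0.0]
wrist_force: [-0.1, -0.5, -0.4]
gripper_width: 0.0334
grasp_force: 20.2
```

Call:
{"name": "arm_command", "arguments": {
  "motion": [
    [0, 0, -1, 0, 0.3],
    [0, 0, -1, 0, 0.3],
    [0, 0, 0, 0, 0.62],
    [0, 0, 0, 0, 0.62],
    [0, 0, 0, 0, 0.62],
    [0, 0, 20, 0, 0.62],
    [0, 0, 40, 0, 0.62],
    [0, 0, 40, 0, 0.62]
  ]
}}

```text
clock: 32.45
eef_pos: [0.4863, -0.3504, 0.1141]
ee_rot: [1.0, -0.026, -0.002, -0.001]
wrist_force: [1.1, -0.9, -0.2]
gripper_width: 0.0527
grasp_force: 0.0
```

Call:
{"name": "arm_command", "arguments": {
  "motion": [
    [0, 40, 5, 0, 0.62],
    [0, 40, 5, 0, 0.62],
    [0, 40, 5, 0, 0.62],
    [0, 40, 5, 0, 0.62],
    [0, 40, 0, 0, 0.62],
    [0, 40, 0, 0, 0.62],
    [0, 40, 0, 0, 0.62],
    [0, 40, 0, 0, 0.62]
  ]
}}

```text
clock: 33.12
eef_pos: [0.4875, -0.0295, 0.1345]
ee_rot: [1.0, -0.027, 0.0, 0.0]
wrist_force: [1.3, -0.3, 0.0]
gripper_width: 0.0529
grasp_force: 0.0
```

Call:
{"name": "arm_command", "arguments": {
  "motion": [
    [0, 40, 0, 0, 0.45],
    [0, 40, 0, 0, 0.45],
    [0, 40, 0, 0, 0.45],
    [0, 40, 0, 0, 0.45],
    [0, 0, 0, 0, 0.45],
    [0, 0, 0, 0, 0.45]
  ]
}}

```text
clock: 33.62
eef_pos: [0.4875, 0.132, 0.1344]
ee_rot: [1.0, -0.024, 0.0, -0.001]
wrist_force: [-0.2, -0.6, -0.0]
gripper_width: 0.0385
grasp_force: 0.0
```

```bash
python3 - <<'E'
from h import *
t,s=optics.grab_frame('top'),optics.grab_frame('side')
f=lambda a,k:cv2.resize(a[:,:,::-1],None,fx=k,fy=k,interpolation=cv2.INTER_CUBIC)
A=np.zeros((600,800,3),np.uint8)
a=f(t[190:310,320:530],3.8); A[:a.shape[0]-0,:a.shape[1]]=a[:600]
cv2.imwrite('pics/c6.png',A[:456])
a=f(s[150:270,270:400],6); cv2.imwrite('pics/c7.png',a[:600,:780])
for n,c in(('top','lid'),('side','lid')): print(n,[(np.round(x['point'],1),round(x['confidence'],2)) for x in optics.place_of(n,c)[:3]])
E
```

```text
top [(array([243.1, 371.5]), 0.95)]
side [(array([242.5, 327.6]), 0.58)]
```

View pics/c6.png

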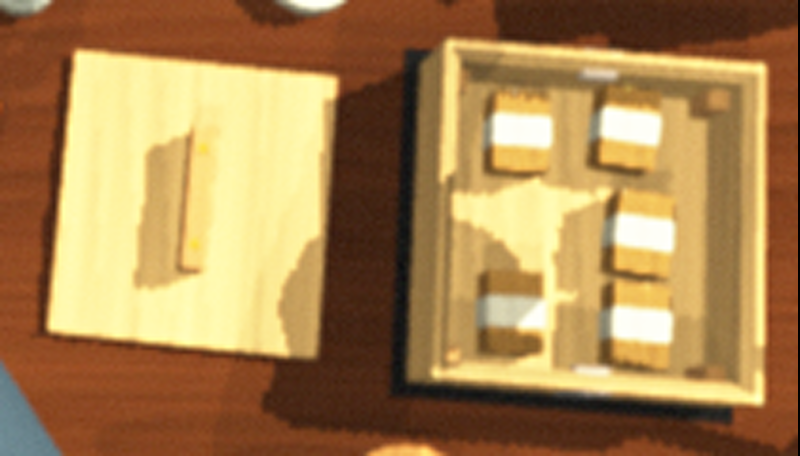

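View pics/c7.png

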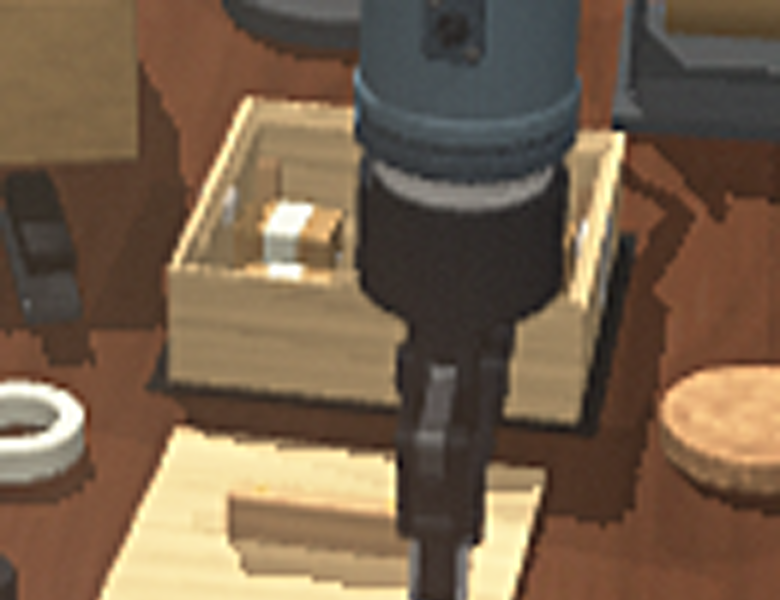

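The top view shows five boxes flat and separate in the crate, and the lid unmoved with its corners at (50,75), (76,337), (358,318) and (332,48) in the crop. In the side view the gripper hides part of the crate, but the catches are visible. Next I take the lid and crate poses.

```bash
python3 - <<'E'
from h import *
np.set_printoptions(precision=4,suppress=True)
g=lambda x,y,z:plane('top',(y/3.8+190-.4,x/3.8+320-.4),z)[:2]
L=[g(*p,.008) for p in [(75,50),(337,76),(318,358),(48,332)]]
print('lid',np.array(L),'c',np.mean(L,0)); d=(L[0]+L[1]-L[2]-L[3])/2; print(np.linalg.norm(d),np.degrees(np.arctan2(d[1],d[0])))
C=[g(*p,.064) for p in [(447,40),(766,63),(764,405)]]
print('crate',np.array(C),(C[0]+C[2])/2); d=C[1]-C[2]; print(np.linalg.norm(d),np.linalg.norm(C[0]-C[1]),np.degrees(np.arctan2(d[1],d[0])))
k=[g(*p,.05) for p in [(600,75),(592,370)]]; d=k[0]-k[1]; print('catch',np.array(k),np.mean(k,0),np.degrees(np.arctan2(d[1],d[0])))
# placed-box check: where camera sees boxes that were released at known TCP (calibration offset)
for n,x0,y0,t in [('A S3',513,313,(492,-276)),('B S1',520,130,(604,-282)),('C S4',628,128,(600,-358)),('D S5',640,232,(544,-355)),('E S6',640,322,(488,-351.5))]:
    print(n,g(x0,y0,.031)*1000-np.array(t))
E
```

```text
lid [[ 0.6536 -0.0042]
 [ 0.6417 -0.1703]
 [ 0.4635 -0.1579]
 [ 0.4745  0.0086]] c [ 0.5583 -0.081 ]
0.17913871651599755 -4.0200365970466985
crate [[ 0.6525 -0.2252]
 [ 0.6441 -0.4166]
 [ 0.4401 -0.406 ]] [ 0.5463 -0.3156]
0.2042745802887194 0.19156156562497376 -2.9640630206786884
catch [[ 0.6372 -0.3217]
 [ 0.4583 -0.3117]] [ 0.5477 -0.3167] -3.2147786563465828
A S3 [0.5152 4.4512]
B S1 [1.5539 3.7433]
C S4 [ 8.8179 13.124 ]
D S5 [0.301  4.9043]
E S6 [1.3467 3.2561]
```

Box C was nudged about 1 cm inside the crate by the expected knock, but it still lies flat and clear. Now the lid.

Call:
{"name": "arm_command", "arguments": {
  "motion": [
    [11, -35, 0, -1, 0.45],
    [11, -35, 0, 0, 0.45],
    [11, -35, 0, 0, 0.45],
    [12, -35, 0, 0, 0.45],
    [12, -35, -10, 0, 0.45],
    [12, -35, -40, 0, 0.45],
    [0, 0, -25, 0, 0.45],
    [0, 0, 0, 0, 0.45]
  ],
  "force": 30
}}

```text
clock: 34.48
eef_pos: [0.55, -0.0769, 0.0645]
ee_rot: [0.999, -0.038, -0.004, 0.001]
wrist_force: [-0.9, 0.4, 0.2]
gripper_width: 0.0383
grasp_force: 0.0
```

Call:
{"name": "arm_command", "arguments": {
  "motion": [
    [0, 0, 0, 0, 0.45],
    [0, 0, -10, 0, 0.45],
    [0, 0, 0, 0, 0.45]
  ]
}}

```text
clock: 34.73
eef_pos: [0.5538, -0.0717, 0.0589]
ee_rot: [0.999, -0.034, 0.0, -0.0]
wrist_force: [-0.6, 0.0, 0.4]
gripper_width: 0.0385
grasp_force: 0.0
```

Call:
{"name": "arm_command", "arguments": {
  "motion": [
    [3, -9, 0, 0, 0.45],
    [0, 0, -10, 0, 0.45],
    [0, 0, -10, 0, 0.45],
    [0, 0, -10, 0, 0.45],
    [0, 0, -8, 0, 0.45],
    [0, 0, -4, 0, 0.45],
    [0, 0, 0, 0, 0.45],
    [0, 0, 0, 0, 0.45]
  ]
}}

```text
clock: 35.4
eef_pos: [0.5566, -0.0814, 0.0163]
ee_rot: [0.999, -0.035, -0.0, -0.0]
wrist_force: [-0.2, -0.1, 0.0]
gripper_width: 0.0381
grasp_force: 0.0
```

Call:
{"name": "arm_command", "arguments": {
  "motion": [
    [0, 0, -2, 0, 0.1],
    [0, 0, 0, 0, 0.1],
    [0, 0, 0, 0, 0.1],
    [0, 0, 0, 0, 0.1],
    [0, 0, 0, 0, 0.1],
    [0, 0, 0, 0, 0.1]
  ]
}}

```text
clock: 35.9
eef_pos: [0.5569, -0.0817, 0.0149]
ee_rot: [0.999, -0.035, 0.0, 0.0]
wrist_force: [-0.0, 0.6, 2.1]
gripper_width: 0.0152
grasp_force: 29.6
```

Call:
{"name": "arm_command", "arguments": {
  "motion": [
    [0, 0, 10, 0, 0.1],
    [0, 0, 20, 0, 0.1],
    [0, 0, 40, 0, 0.1],
    [0, 0, 30, 0, 0.1],
    [0, 0, 0, 0, 0.1],
    [0, 0, 0, 0, 0.1]
  ]
}}

```text
clock: 36.4
eef_pos: [0.5582, -0.082, 0.117]
ee_rot: [0.999, -0.035, 0.002, 0.0]
wrist_force: [-0.2, 0.1, -0.8]
gripper_width: 0.0152
grasp_force: 29.6
```

Call:
{"name": "arm_command", "arguments": {
  "motion": [
    [-1, -30, 0, 0, 0.1],
    [-2, -36, 0, 0, 0.1],
    [-2, -36, 0, 1, 0.1],
    [-2, -36, 0, 0, 0.1],
    [-2, -36, 0, 0, 0.1],
    [-1, -36, 0, 0, 0.1],
    [0, -25, 0, 0, 0.1],
    [0, 0, 0, 0, 0.1]
  ]
}}

```text
clock: 37.07
eef_pos: [0.5436, -0.3247, 0.1131]
ee_rot: [1.0, -0.031, -0.001, 0.002]
wrist_force: [-1.1, -1.2, -2.2]
gripper_width: 0.0154
grasp_force: 29.6
```

Call:
{"name": "arm_command", "arguments": {
  "motion": [
    [0, 0, 0, 0, 0.1],
    [0, 0, 0, 0, 0.1],
    [0, 0, 0, 0, 0.1]
  ]
}}

```text
clock: 37.32
eef_pos: [0.5468, -0.3145, 0.114]
ee_rot: [1.0, -0.025, -0.001, -0.001]
wrist_force: [-0.9, 0.1, -1.6]
gripper_width: 0.0154
grasp_force: 29.6
```

```bash
python3 - <<'E'
from h import *
print(r.state()['eef_pos'],r.state()['ee_rot'])
t,s=optics.grab_frame('top'),optics.grab_frame('side')
f=lambda a,k:cv2.resize(a[:,:,::-1],None,fx=k,fy=k,interpolation=cv2.INTER_CUBIC)
a=f(t[180:320,410:540],3); b=f(s[120:260,270:400],3)
cv2.imwrite('pics/c8.png',np.hstack([a,b]))
E
```

```text
[ 0.54677042 -0.31446578  0.11398393] [ 9.99679775e-01 -2.52827249e-02 -5.93099143e-04 -8.83314374e-04]
```

View pics/c8.png

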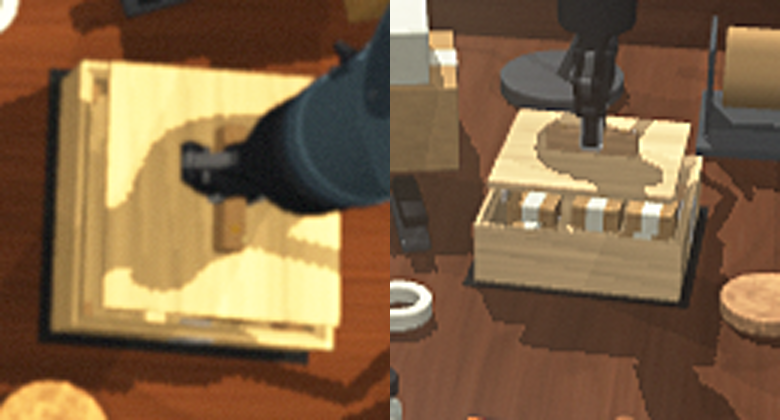

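```bash
python3 - <<'E'
from h import *
np.set_printoptions(precision=4,suppress=True)
g=lambda x,y,z:plane('top',(y/3+180-.3,x/3+410-.3),z)[:2]
L=[g(*p,.107) for p in [(110,62),(338,327),(103,308)]]
print(np.array(L),(L[0]+L[1])/2); d=L[0]-L[2]; print(np.linalg.norm(d),np.linalg.norm(L[1]-L[2]),np.degrees(np.arctan2(d[1],d[0])))
E
```

```text
[[ 0.6413 -0.2336]
 [ 0.4539 -0.3908]
 [ 0.4624 -0.2254]] [ 0.5476 -0.3122]
0.17908739785806674 0.165696715786042 -2.619227158747388
```

Call:
{"name": "arm_command", "arguments": {
  "motion": [
    [0, 0, -15, -0.5, 0.1],
    [0, 0, -12, 0, 0.1],
    [0, 0, 0, 0, 0.1],
    [0, 0, 0, 0, 0.1],
    [0, 0, 0, 0, 0.1]
  ]
}}

```text
clock: 37.83
eef_pos: [0.547, -0.3164, 0.0879]
ee_rot: [1.0, -0.031, -0.0, -0.0]
wrist_force: [-0.1, 0.0, -0.3]
gripper_width: 0.0151
grasp_force: 29.6
```

Call:
{"name": "arm_command", "arguments": {
  "motion": [
    [-0.5, -1, -8, 0.3, 0.1],
    [0, 0, -4, 0, 0.1],
    [0, 0, -3, 0, 0.1],
    [0, 0, -2, 0, 0.1],
    [0, 0, 0, 0, 0.1],
    [0, 0, 0, 0, 0.1]
  ]
}}

```text
clock: 38.33
eef_pos: [0.5463, -0.3177, 0.0706]
ee_rot: [1.0, -0.028, -0.0, -0.0]
wrist_force: [-0.5, -0.9, -0.9]
gripper_width: 0.0153
grasp_force: 29.7
```

Call:
{"name": "arm_command", "arguments": {
  "motion": [
    [0, 0, -3, 0, 0.1],
    [0, 0, -2, 0, 0.1],
    [0, 0, 0, 0, 0.1]
  ]
}}

```text
clock: 38.58
eef_pos: [0.5461, -0.3179, 0.0655]
ee_rot: [1.0, -0.028, -0.0, 0.0]
wrist_force: [-0.6, -0.4, 0.1]
gripper_width: 0.0153
grasp_force: 29.8
```

Call:
{"name": "arm_command", "arguments": {
  "motion": [
    [0, 0, -2, 0, 0.1],
    [0, 0, -2, 0, 0.1],
    [0, 0, 0, 0, 0.1]
  ]
}}

```text
clock: 38.83
eef_pos: [0.5459, -0.3176, 0.0611]
ee_rot: [1.0, -0.028, -0.0, -0.0]
wrist_force: [-0.3, -0.2, -3.0]
gripper_width: 0.0149
grasp_force: 29.5
```

Call:
{"name": "arm_command", "arguments": {
  "motion": [
    [0, 0, -2, 0, 0.1],
    [0, 0, -2, 0, 0.1],
    [0, 0, -2, 0, 0.1],
    [0, 0, 0, 0, 0.1]
  ]
}}

```text
clock: 39.17
eef_pos: [0.5459, -0.3175, 0.055]
ee_rot: [1.0, -0.028, -0.0, -0.0]
wrist_force: [0.0, 0.1, -3.5]
gripper_width: 0.0154
grasp_force: 29.4
```

Call:
{"name": "arm_command", "arguments": {
  "motion": [
    [0, 0, -2, 0, 0.1],
    [0, 0, -2, 0, 0.1],
    [0, 0, 0, 0, 0.1],
    [0, 0, 0, 0, 0.1]
  ]
}}

```text
clock: 39.5
eef_pos: [0.5461, -0.3176, 0.0514]
ee_rot: [1.0, -0.028, -0.0, -0.0]
wrist_force: [-0.9, 0.2, -1.9]
gripper_width: 0.0155
grasp_force: 29.5
```

Call:
{"name": "arm_command", "arguments": {
  "motion": [
    [0, 0, -1, 0, 0.1],
    [0, 0, -1, 0, 0.1],
    [0, 0, -1, 0, 0.1],
    [0, 0, 0, 0, 0.1]
  ]
}}

```text
clock: 39.83
eef_pos: [0.5461, -0.3176, 0.0509]
ee_rot: [1.0, -0.028, -0.0, 0.0]
wrist_force: [-8.0, 2.8, 17.5]
gripper_width: 0.0152
grasp_force: 32.1
```

Call:
{"name": "arm_command", "arguments": {
  "motion": [
    [0, 0, 1.5, 0, 0.1],
    [0, 0, 0, 0, 0.45],
    [0, 0, 0, 0, 0.45],
    [0, 0, 0, 0, 0.45],
    [0, 0, 5, 0, 0.45],
    [0, 0, 20, 0, 0.45],
    [0, 0, 40, 0, 0.45],
    [0, 0, 40, 0, 0.45]
  ]
}}

```text
clock: 40.5
eef_pos: [0.5453, -0.3171, 0.1553]
ee_rot: [1.0, -0.028, -0.001, -0.001]
wrist_force: [1.1, -0.1, -0.7]
gripper_width: 0.0382
grasp_force: 0.0
```

Call:
{"name": "arm_command", "arguments": {
  "motion": [
    [0, 40, 10, 0, 0.45],
    [0, 40, 0, 0, 0.45],
    [0, 40, 0, 0, 0.45],
    [0, 40, 0, 0, 0.45],
    [0, 40, 0, 0, 0.45],
    [-10, 40, 0, 0, 0.45],
    [-20, 35, 0, 0, 0.45],
    [-20, 35, 0, 0, 0.45]
  ]
}}

```text
clock: 41.17
eef_pos: [0.496, -0.0054, 0.1656]
ee_rot: [1.0, -0.028, 0.001, -0.0]
wrist_force: [0.1, 1.0, 0.8]
gripper_width: 0.0384
grasp_force: 0.0
```

Call:
{"name": "arm_command", "arguments": {
  "motion": [
    [0, 40, 0, 0, 0.45],
    [0, 40, 0, 0, 0.45],
    [0, 40, 0, 0, 0.45],
    [0, 40, 0, 0, 0.45],
    [0, 40, 0, 0, 0.45],
    [0, 40, 0, 0, 0.45],
    [0, 0, 0, 0, 0.45]
  ]
}}

```text
clock: 41.75
eef_pos: [0.4947, 0.2431, 0.1665]
ee_rot: [1.0, -0.023, 0.001, -0.004]
wrist_force: [-1.1, 1.2, 0.7]
gripper_width: 0.0384
grasp_force: 0.0
```

```bash
python3 - <<'E'
from h import *
t,s=optics.grab_frame('top'),optics.grab_frame('side')
f=lambda a,k:cv2.resize(a[:,:,::-1],None,fx=k,fy=k,interpolation=cv2.INTER_CUBIC)
a=f(t[190:310,420:535],3.4); b=f(s[150:250,280:395],3.4)
A=np.zeros((600,800,3),np.uint8); A[:408,:391]=a[:408]; A[:340,400:791]=b; 
c=f(t[180:300,185:420],1.5); A[415:595,:352]=c
cv2.imwrite('pics/c9.png',A)
E
```

```text
(no output)
```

View pics/c9.png

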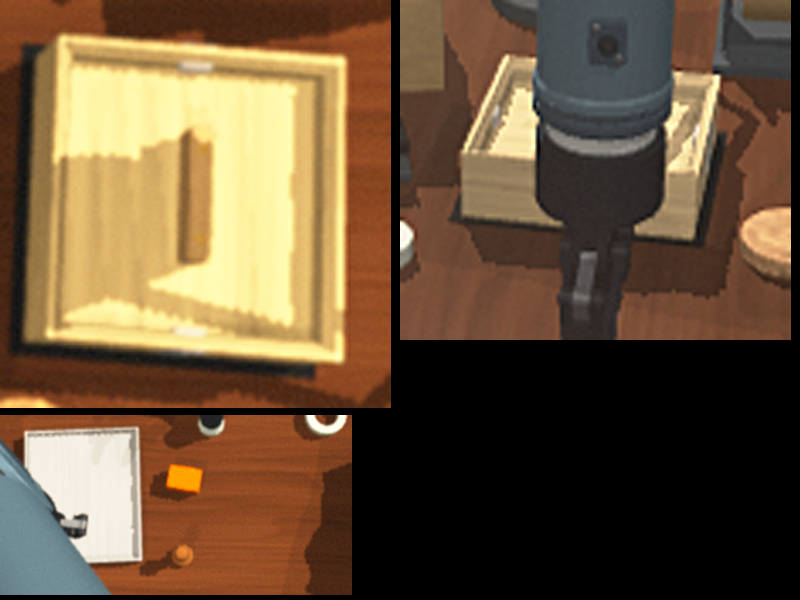

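Call:
{"name": "arm_command", "arguments": {
  "motion": [
    [-30, 0, 0, 0, 0.45],
    [-30, 0, 0, 0, 0.45],
    [-30, 0, 0, 0, 0.45],
    [-20, 0, 0, 0, 0.45],
    [0, 0, 0, 0, 0.45],
    [0, 0, 0, 0, 0.45]
  ]
}}

```text
clock: 42.35
eef_pos: [0.3864, 0.2308, 0.1655]
ee_rot: [1.0, -0.029, 0.0, 0.0]
wrist_force: [0.7, 0.1, 0.3]
gripper_width: 0.0386
grasp_force: 0.0
```

```bash
python3 - <<'E'
from h import *
s=optics.grab_frame('side'); t=optics.grab_frame('top')
f=lambda a,k:cv2.resize(a[:,:,::-1],None,fx=k,fy=k,interpolation=cv2.INTER_CUBIC)
cv2.imwrite('pics/c10.png',f(s[155:235,285:395],7))
from scipy.spatial.transform import Rotation
c=np.array([.547,-.3165]); a=np.radians(-3.1)
for z in (.036+.008,.062):
  for u,v in [(89,83),(89,-83),(-89,-83),(-89,83)]:
    p=proj('side',[c[0]+(u*np.cos(a)-v*np.sin(a))/1e3,c[1]+(u*np.sin(a)+v*np.cos(a))/1e3,z]); print(z,u,v,((p[1]-285)*7).round(),((p[0]-155)*7).round())
E
```

```text
0.044 89 83 117.0 302.0
0.044 89 -83 192.0 128.0
0.044 -89 -83 583.0 164.0
0.044 -89 83 540.0 343.0
0.062 89 83 117.0 264.0
0.062 89 -83 192.0 92.0
0.062 -89 -83 586.0 128.0
0.062 -89 83 543.0 305.0
```

View pics/c10.png

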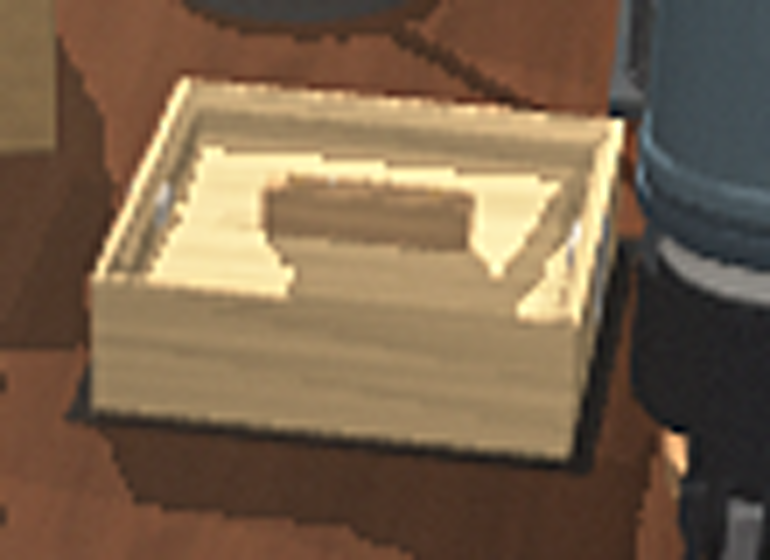

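The side view shows the lid level and low in the mouth, its back edge running from (205,148) to (565,185), parallel to the rim. Both rollers, at (163,203) and (573,240), are above it. I'm handing in.

```bash
python3 - <<'E'
from station import r
print(r.sign_off())
E
```

```text
the job is handed in; nothing more can be done
None
```

I handed the job in at about 42 s: button pressed (20 N against its 5 N spring, though no light confirmed the stop), all five card boxes flat in the delivery box, and the lid pressed level under both catches with 17.5 N.

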